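Fold down the stub flap and shut the specimen case

ROBOT

A 7-joint arm with a two-finger parallel gripper is mounted at the origin on the work surface. World frame = base frame: x ahead of the robot, y to its left, z up, the work surface at z = 0. Lengths are in m, angles in rad, forces in N, time in s.
With the tool pointing down it reaches from about 0.425 to 0.95 m from the base axis. Payload 4.7 kg.
Tool frame: the origin (TCP) lies at the very end of the fingers, on their centre line; the grasp point (between the pads) lies 19 mm behind it (arm.grip_depth is the z of the grasp point in the tool frame, in m); z points along the fingers, y is the line along which they close (so a half turn about z gives the same grasp; the last joint's range is limited). The gripper opens to 85 mm and grips with 20 to 120 N. Pads are 22 mm wide; open, the fingers measure 114 mm over their backs; the gripper's body (76 mm by 85 mm) begins 54 mm behind the grasp point. The pads swing forward as they close: fully open they stand 13 mm farther back than shut.
Start: joints at [-1.35, 0.469, -0.049, 1.532, 0.024, 1.141, -0.082], TCP at [0.167, 0.654, 0.231] pointing down, gripper open.
Joint ranges: [-2.59, 2.59], [-0.33, 1.99], [-1.39, 1.29], [0.1, 2.45], [-1.04, 4.18], [0.21, 1.99], [-2.66, 2.66]. Speed limits (rad/s): [2.57, 2.57, 3.14, 3.14, 3.14, 3.14, 3.14].

INTERFACE

Orientations are given as a unit quaternion [w, x, y, z].
In Python, from cell import arm gives the robot as it stands.
- The arm moves only by the shell command python3 -m pendant 'ROWS' [FORCE]. ROWS is JSON, a list of rows, each a list of 5 numbers: the opening in per cent of the stroke, from 0 (shut) to 100 (fully open), then the shift along the tool's x, y, z each as a share of 10 cm, from -1 to 1, then the turn about the tool's z as a share of pi rad, from -1 to 1. A call has 1 to 12 rows; each row shifts and turns the commanded pose from where the row before left it, along the tool's axes as they then stand; what a row does not reach is not made up. A row lasts 1/12 s, in which the tool goes at most 41.7 mm and 7.16 degrees, less where a joint would pass 70% of its speed; a pose out of reach is approached as far as the arm can. A call with a number of a shift or a turn outside -1 to 1 is refused whole. A call with a gripper value outside its range is refused whole. The fingers move at their own pace and stop on an object; FORCE is the grip in N (left out, the last holds). Time passes only in rows, so rows that do not move let the fingers close. It gives the time, the measured TCP pose, the force, the opening and the grip force at its end, in the units of the state.
- arm.read_state(): the state, without advancing time (a new reading comes with each control period).
- arm.capture(name): name is "side" or "top" or "wrist"; returns (picture, depth): 480x640x3 uint8, red, green, blue; 480x640 float32, m along the optical axis (not along the pixel's ray), 0 where there is no reading.
- arm.calibration(name): a dict with "fx", "fy", "cx", "cy" (pixels), "pose" (4x4, takes a point from camera to world coordinates); the wrist camera has in their place "tool_from_camera" (4x4, takes a point from camera to tool coordinates, whose origin is the TCP and whose axes are the flange's). Camera axes: x right, y up, looking along -z (the intrinsics and any distortion apply to the point x, -y, -z); pixel columns grow to the right and rows downward; lengths in m; the calibration is good to about 2 mm. A picture is of the moment at which its call begins: read the wrist's pose just before it. calibration takes no time and is no camera call.
- arm.job_done(): hands the job in; it is judged then, once.
Trained networks look in the newest picture that a camera, given by its name, has taken for a name from the list of things; names that differ only in an ending like _2 or _b are one class to them, and where a whole thing is asked for, a point or a joint stands for the part that bears it (a point fixed in the world has none). Each returns a list of dicts, best first, with "conf" (0 to 1); they miss things now and then, are a little off and sometimes report something else, mostly with a low value. They report only what shows in the picture. A call takes as long as a camera call.
- arm.look_for(target, camera): "centre" ([row, column] in pixels, amid what is visible of it).
- arm.cut_out(target, camera): "mask" (480x640 bool, what is visible of it) and "centre" ([row, column] in pixels, amid what is visible of it).
- arm.landmark_of(target, camera): "centre" ([row, column] in pixels: a listed point, or the origin of a listed thing).
The state is a dict: "time": time; "joint_positions": joint angles; "joint_vel": joint speeds; "tau": joint torques, N m; "ee_pos": TCP position; "tool_rot": TCP orientation; "contact_force": force on the tool from outside, world axes, zero at the start; "wrist_torque": the same for the moment, N m; "grip_width": finger opening in m; "finger_force": force on a finger pad.
Only numpy, scipy, OpenCV 4.12 (cv2) and the standard library are available. Lean on these libraries where they do the work, as an engineer would, in place of code of your own. Each camera call takes 0.05 s, during which the arm holds its last target. There are 200 camera calls.

TASK

Pack up the open specimen case: with your fingertips, push the upright aluminium flap over until it lies flat on the bed of specimen stubs, and only then swing the case's lid over and press it fully shut. Only push and press - do not lift or drag the case, and leave the things in it and around it where they are. Finish with the lid shut and the hand clear.

Things in the scene. Friction and masses are not known exactly. Their poses are not given: they have to be found in the camera images.
- case: Grey plastic specimen case, loose on the bench, 2.4 kg. Base 190 mm deep (its x), 260 wide (its y), rim 62 mm above the bench. Origin: centre of its underside; z up. Lid hinge: along the rim of its +x wall; latches and carrying handle: on its -x wall; flap: hinged inside its +y wall. At the start +x points roughly to the robot's left, +y roughly towards the robot.
- flap (a joint): Angle of the retaining flap (rad): 0 flat over the stubs, 1.57 upright, 1.75 leaning outwards at its stop. Plain aluminium sheet 5 mm thick, 130 mm along the hinge, 105 mm hinge to free edge; folds down towards the case's -y. Stiff hinge (0.12 N m): it stays where it is left. Standing, it is in the lid's way. Flat, its upper face is 49.5 mm above the bench, inside the walls.
- flap_hinge (a point): Middle of the flap's hinge line (in the case frame x -15, y +116, 47 mm above the bench); the line runs along the case's x.
- flap_edge (a point): Middle of the flap's free edge, 105 mm from the hinge, on the face that is uppermost when the flap lies flat and faces outwards (case +y) when it stands.
- lid (a joint): Angle of the lid (rad): 0 shut, rim on rim; 1.57 upright; 1.95 leaning back at its stop. Grey shell 190 x 260 mm, 30 mm thick over all, 0.3 kg, flat outer face; its foam pad stands 6 mm proud of the rim inside. Stiff hinge (0.42 N m): it stays where it is left and must be pushed all the way down; pushing the outer face near the free edge takes 1 to 5 N.
- lid_hinge (a point): Middle of the lid's hinge line (in the case frame x +95, y 0, 62 mm above the bench); the line runs along the case's y.
- lid_edge (a point): Middle of the lid's free edge on its outer face: 190 mm from the hinge along the lid and 30 mm out from the rim plane. With the lid shut it is 92 mm above the bench, over the case's -x wall.
- carousel: Not part of the job, to be left alone. Loose in the round pocket of the case's foam: round aluminium stub holder, 50 mm across, 20 mm high; lies below the rim. Origin: centre of its underside.
- stub_box: Not part of the job, to be left alone. Loose in the square pocket of the case's foam: small white plastic box 55 x 75 x 24 mm; lies below the rim. Origin: centre of its underside.
- wash_bottle: Not part of the job, to be left alone. White plastic bottle, 62 mm across, 170 mm high, standing before the case's -x wall. Origin: centre of its underside.
- tape_roll: Not part of the job, to be left alone. Roll of copper tape lying flat, 80 mm across, 14 mm high, before the case's -x wall. Origin: centre of its underside.
- jar: Not part of the job, to be left alone. Amber glass jar with a black cap, 54 mm across, 60 mm high, off the corner between the case's -x and +y walls. Origin: centre of its underside.
- tweezers: Not part of the job, to be left alone. Steel tweezers about 125 mm long, 7 mm high, lying on the bench on the lid-hinge side of the case. Origin: at their middle, at the height of the bench.
- driver: Not part of the job, to be left alone. Small screwdriver about 150 mm long, lying on the bench beyond the case's -y wall. Origin: its underside.

How it is judged:
On the way, in this order (a step that is already met when the one before it is completed fails the run):
1. the flap lies flat while the lid still stands open (value of joint flap below 0.07 rad and value of joint lid above 1 rad), for 0.2 s.
2. the lid is shut over the flap (value of joint flap below 0.07 rad and value of joint lid below 0.035 rad), for 0.2 s.
At the end, for the whole second after the job is handed in: Flap flat (under 0.07 rad), lid fully shut over it (under 0.035 rad, 6 mm at its free edge) and at rest; the case on the bench within 40 mm of its place, the two things in it still in their pockets, the five things around it within 30 mm of their places (all of step 2 and velocity of joint lid below 0.05 rad/s and height (world z) of case below 0.006 m and distance of case from where it was at the start of the episode below 0.04 m and linear speed of case below 0.02 m/s and distance of each of wash_bottle, tape_roll, jar, tweezers, driver from where it was at the start of the episode below 0.03 m and z of each of carousel, stub_box in the frame of case below 0.03 m and distance between each of carousel, stub_box and case below 0.1 m); the robot touches nothing.
It fails at once if the lid is brought down while the flap is still standing (value of joint lid below 1 rad and value of joint flap above 0.3 rad).
It fails at once if the case is lifted off the bench, or tipped (height (world z) of case above 0.012 m or angle between case's own z axis and vertical above 0.1 rad).
It fails at once if the case is pushed more than 40 mm from its place (distance of case from where it was at the start of the episode above 0.04 m).
It fails at once if a thing beside the case is moved more than 30 mm, or lifted (distance of any of wash_bottle, tape_roll, jar, tweezers, driver from where it was at the start of the episode above 0.03 m).
It fails at once if a thing packed in the case is taken out or lifted (z of any of carousel, stub_box in the frame of case above 0.035 m).
It also fails if it takes over 64 s, if anything falls off the work surface, if the arm or the gripper's body presses on something with over 40 N, if the wrist force passes 120 N, or if a joint passes its speed limit or range.

## Working session

There is one attempt and no reset: what is moved stays moved. The work goes in short steps, Python scripts to look and compute and a shell command to move; the robot and the scene stay as the last step left them, time stands still between calls to the robot, and variables do not carry over. Pictures are saved under pics/ and viewed, at most 10 in all, crops included, and the job is handed in when it is done.

```bash
mkdir -p pics; ls
cat > h.py <<'E'
from cell import arm
import numpy as np, cv2
from scipy.spatial.transform import Rotation as R
def save(n,pic): cv2.imwrite(f'pics/{n}.png',pic[:,:,::-1])
def world(cam,d,r,c,depth=None,st=None):
    k=arm.calibration(cam); r=np.asarray(r,float); c=np.asarray(c,float)
    z=d[r.astype(int),c.astype(int)] if depth is None else depth
    p=np.stack([(c-k['cx'])/k['fx']*z,-(r-k['cy'])/k['fy']*z,-z*np.ones_like(c)],-1)
    if 'pose' in k: T=np.array(k['pose'])
    else:
        T=np.eye(4);q=st['tool_rot'];T[:3,:3]=R.from_quat([q[1],q[2],q[3],q[0]]).as_matrix();T[:3,3]=st['ee_pos'];T=T@np.array(k['tool_from_camera'])
    return p@T[:3,:3].T+T[:3,3]
def med(d,c,w=3):
    r,c=int(c[0]),int(c[1]); a=d[r-w:r+w+1,c-w:c+w+1]; a=a[a>0]; return np.median(a) if a.size else 0
E
python3 - <<'E'
from h import *
np.set_printoptions(precision=3,suppress=True)
s=arm.read_state(); print(s['ee_pos'],s['tool_rot'],s['time'])
for cam in ['top','side']:
    p,d=arm.capture(cam); save(cam+'0',p)
    np.save(cam+'d.npy',d)
    print(cam,np.array(arm.calibration(cam)['pose']))
    for n in ['case','flap_hinge','flap_edge','lid_hinge','lid_edge','wash_bottle','jar','tape_roll','tweezers','driver']:
        for o in arm.landmark_of(n,cam)[:1]:
            z=med(d,o['centre']); print(n,round(o['conf'],2),np.round(o['centre']),world(cam,d,*o['centre'],depth=z))
E
```

```text
pics
[0.167 0.653 0.23 ] [-0.     0.125  0.992 -0.001] 0.0
top [[ 0.012  0.997 -0.074  0.517]
 [-1.     0.013  0.02   0.001]
 [ 0.021  0.074  0.997  1.049]
 [ 0.     0.     0.     1.   ]]
case 0.71 [252. 341.] [ 0.573 -0.075  0.035]
flap_hinge 0.97 [310. 333.] [ 0.468 -0.057  0.08 ]
flap_edge 0.96 [318. 332.] [ 0.457 -0.054  0.127]
lid_hinge 0.56 [233. 291.] [0.603 0.018 0.096]
lid_edge 0.74 [232. 290.] [0.604 0.019 0.098]
wash_bottle 0.82 [247. 454.] [ 0.582 -0.267  0.099]
jar 0.92 [364. 399.] [ 0.372 -0.179  0.059]
tape_roll 0.58 [303. 418.] [ 0.479 -0.225  0.   ]
tweezers 0.45 [207. 244.] [0.627 0.086 0.238]
driver 0.76 [149. 360.] [ 0.773 -0.11   0.016]
side [[ 0.969  0.174 -0.173  0.416]
 [-0.245  0.715 -0.655 -0.588]
 [ 0.009  0.677  0.736  0.701]
 [ 0.     0.     0.     1.   ]]
case 0.98 [280. 330.] [ 0.57  -0.103  0.037]
flap_hinge 0.65 [267. 261.] [ 0.462 -0.083  0.079]
lid_hinge 0.82 [218. 333.] [0.606 0.011 0.06 ]
lid_edge 0.87 [106. 335.] [0.624 0.089 0.238]
wash_bottle 0.9 [399. 375.] [ 0.57  -0.325  0.061]
jar 0.63 [368. 212.] [ 0.365 -0.217  0.039]
tape_roll 0.7 [270. 444.] [ 0.769 -0.118  0.021]
driver 0.57 [273. 443.] [ 0.765 -0.123  0.019]
```

View pics/top0.png

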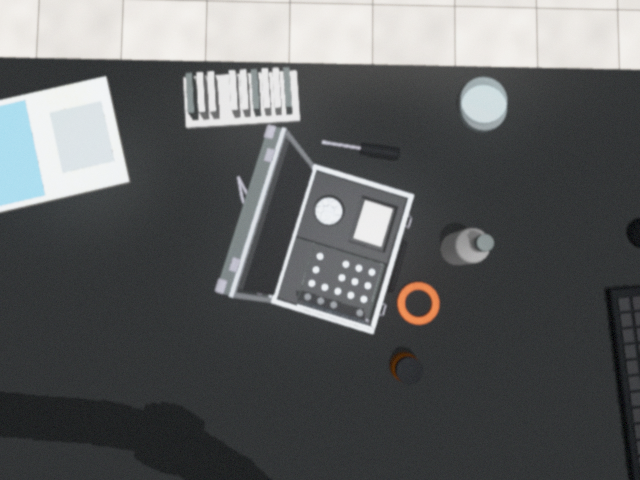

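View pics/side0.png

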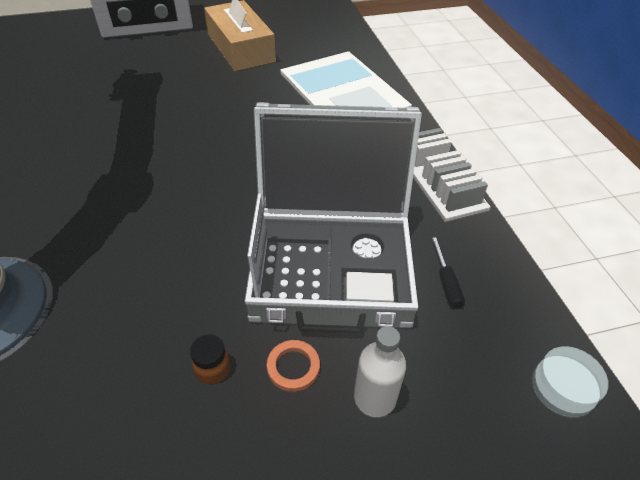

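The top view shows the case rim corners at about (167,315), (195,413), (331,374) and (300,273). The flap stands along the near wall (rows 300–320) and the lid leans back to the left. The side view confirms both are open and the space behind the lid is free.

Run:
```python
from h import *
np.set_printoptions(precision=3,suppress=True)
d=np.load('topd.npy'); k=arm.calibration('top'); T=np.array(k['pose'])
px=np.array([[167,315],[195,413],[331,374],[300,273]],float)
loc=np.array([[95,-130],[-95,-130],[-95,130],[95,130]])/1e3
ray=np.stack([(px[:,1]-k['cx'])/k['fx'],-(px[:,0]-k['cy'])/k['fy'],-np.ones(4)],-1)@T[:3,:3].T
w=(T[:3,3]+ray*((0.062-T[2,3])/ray[:,2])[:,None])[:,:2]
print(w)
A=loc-loc.mean(0);B=w-w.mean(0)
yaw=np.arctan2((A[:,0]*B[:,1]-A[:,1]*B[:,0]).sum(),(A*B).sum())
c,s=np.cos(yaw),np.sin(yaw);M=np.array([[c,-s],[s,c]]);o=w.mean(0)-M@loc.mean(0)
print('yaw deg',np.degrees(yaw),'o',o,'res',w-(loc@M.T+o))
np.savez('case.npz',M=M,o=o)
for cam in ['top','side']:
    d=np.load(cam+'d.npy'); rr,cc=np.nonzero(d>0); P=world(cam,d,rr,cc); L=(P[:,:2]-o)@M
    m=(L[:,1]>.09)&(L[:,1]<.17)&(abs(L[:,0]+.015)<.06)&(P[:,2]>.08)&(P[:,2]<.3)
    print(cam,'flap pts',m.sum()); 
    for z in np.arange(.08,.17,.015):
        q=m&(abs(P[:,2]-z)<.008)
        if q.any(): print(round(z,3),q.sum(),np.percentile(L[q,1],[5,50,95]),L[q,0].min(),L[q,0].max())
    m=(L[:,0]>.08)&(L[:,0]<.25)&(abs(L[:,1])<.12)&(P[:,2]>.07)
    for z in np.arange(.1,.26,.03):
        q=m&(abs(P[:,2]-z)<.008)
        if q.any(): print('lid',round(z,3),q.sum(),np.percentile(L[q,0],[5,50,95]))
st=arm.read_state();q=st['tool_rot'];print(R.from_quat([q[1],q[2],q[3],q[0]]).as_matrix())
for n,l in dict(hinge=(-.015,.116),pushpt=(.015,.175),lidh=(.095,0),lidbehind=(.24,0)).items(): print(n,M@l+o)
```

```text
[[ 0.727 -0.024]
 [ 0.678 -0.203]
 [ 0.431 -0.133]
 [ 0.485  0.049]]
yaw deg 73.8683964589701 o [ 0.58  -0.078] res [[-0.005 -0.001]
 [-0.001  0.002]
 [ 0.002  0.   ]
 [ 0.003 -0.001]]
top flap pts 561
0.08 100 [0.113 0.114 0.116] -0.06718394736173791 0.042341467881591835
0.095 2 [0.116 0.116 0.117] -0.07373826610899459 0.04414724126622909
0.11 3 [0.117 0.117 0.117] -0.07341750566123507 0.04397764125510386
0.125 62 [0.114 0.117 0.125] -0.07347729898467589 0.04251063806423904
0.14 168 [0.115 0.117 0.118] -0.0732702982629112 0.043890464412817534
0.155 242 [0.118 0.121 0.123] -0.07456832251199612 0.044660091523110686
lid 0.1 390 [0.098 0.101 0.103]
lid 0.13 399 [0.106 0.108 0.111]
lid 0.16 461 [0.114 0.116 0.118]
lid 0.19 501 [0.122 0.124 0.126]
lid 0.22 550 [0.13  0.132 0.134]
lid 0.25 1919 [0.144 0.152 0.164]
side flap pts 857
0.08 158 [0.113 0.115 0.116] -0.07483004713055554 0.04286826332010132
0.095 112 [0.116 0.116 0.117] -0.07470007591690289 0.04327604454957324
0.11 58 [0.116 0.116 0.117] -0.07421915342145392 0.044941266838033324
0.125 94 [0.114 0.114 0.117] -0.07466027046562235 0.04151381222963052
0.14 241 [0.114 0.117 0.118] -0.07414160008189256 0.04459283984260563
0.155 222 [0.118 0.12  0.122] -0.07477773412789994 0.04410738875808005
lid 0.1 1151 [0.099 0.102 0.105]
lid 0.13 1207 [0.107 0.11  0.113]
lid 0.16 1289 [0.115 0.118 0.12 ]
lid 0.19 1385 [0.122 0.125 0.128]
lid 0.22 1466 [0.13  0.133 0.136]
lid 0.25 912 [0.144 0.147 0.162]
[[-0.969  0.247 -0.   ]
 [ 0.247  0.969  0.   ]
 [ 0.     0.    -1.   ]]
hinge [ 0.465 -0.06 ]
pushpt [ 0.416 -0.015]
lidh [0.607 0.014]
lidbehind [0.647 0.153]
```

```bash
python3 -m pendant '[[0,0,0,-0.3,0.01],[0,0,0,-0.3,0],[0,-0.22,-0.28,0,0],[0,-0.22,-0.28,0,0],[0,-0.22,-0.28,0,0],[0,-0.22,-0.28,0,0],[0,-0.22,-0.28,0,0],[0,-0.22,-0.28,0,0],[0,-0.22,-0.28,0,0],[0,-0.22,-0.28,0,0],[0,-0.22,-0.28,0,0],[0,-0.22,-0.28,0,0]]' 40
cat >> h.py <<'E'
def cf():
    z=np.load('case.npz');s=arm.read_state();q=s['tool_rot'];m=R.from_quat([q[1],q[2],q[3],q[0]]).as_matrix()
    p=s['ee_pos'];l=(np.array(p[:2])-z['o'])@z['M']
    print('t',s['time'],'case xy mm',np.round(l*1e3),'z',round(p[2]*1e3),'tool-y vs case-x deg',round(np.degrees(np.arctan2(m[1,1],m[0,1]))-73.87,1),'F case',np.round(np.array(s['contact_force'][:2])@z['M'],1),np.round(s['contact_force'][2],1))
E
python3 -c 'from h import *;cf()'
```

```text
time: 2.1
ee_pos: [0.3009, 0.3223, 0.2916]
tool_rot: [0.0, 0.14, 0.99, 0.0]
contact_force: [0.2, 0.3, 0.4]
grip_width: -0.0001
finger_force: 0.0
t 2.1 case xy mm [307. 380.] z 292 tool-y vs case-x deg 0.0 F case [ 0.4 -0.1] 0.4
```

```bash
python3 -m pendant '[[0,-0.38,0,0,0],[0,-0.38,0,0,0],[0,-0.38,0,0,0],[0,-0.38,0,0,0],[0,-0.38,0,0,0],[0,-0.38,0,0,0],[0,0,-0.36,0,0],[0,0,-0.36,0,0],[0,0,-0.36,0,0],[0,0,-0.36,0,0]]'
python3 -c 'from h import *;cf()'
python3 -m pendant '[[0,0,-0.36,0,0],[0,0,-0.36,0,0],[0,0,-0.36,0,0],[0,0,-0.36,0,0],[0,0,0,0,0],[0,0,0,0,0]]'
python3 -c 'from h import *;cf()'
```

```text
time: 2.93
ee_pos: [0.4792, 0.1208, 0.2909]
tool_rot: [-0.0, 0.14, 0.99, -0.0]
contact_force: [1.0, -0.2, 0.3]
grip_width: -0.0001
finger_force: 0.0
t 2.9333 case xy mm [163. 152.] z 291 tool-y vs case-x deg 0.0 F case [ 0. -1.] 0.3
time: 3.43
ee_pos: [0.4392, -0.0177, 0.2918]
tool_rot: [0.0, 0.142, 0.99, 0.001]
contact_force: [0.2, 1.3, 0.7]
grip_width: -0.0001
finger_force: 0.0
t 3.4333 case xy mm [ 18. 152.] z 292 tool-y vs case-x deg -0.2 F case [1.3 0.2] 0.7
```

```bash
python3 -m pendant '[[0,0,0,0.32,0],[0,0,0,0.32,0],[0,0,0,0.32,0],[0,0,0,0.32,0],[0,0,0,0.32,0],[0,0,0,0,0],[0,0,0,0,0]]'
python3 -c 'from h import *;cf()'
python3 -m pendant '[[0,-0.1,0,0,0],[0,-0.1,0,0,0],[0,-0.1,0,0.02,0],[0,-0.13,0,0.03,0],[0,-0.13,0,0.03,0],[0,-0.13,0,0.03,0],[0,-0.09,0,0.07,0],[0,-0.08,0,0.07,0],[0,0,0,0,0]]'
python3 -c 'from h import *;cf();p,d=arm.capture("side");save("side1",p)'
```

```text
time: 4.02
ee_pos: [0.4391, -0.015, 0.1305]
tool_rot: [-0.002, 0.139, 0.99, -0.001]
contact_force: [0.1, 0.0, 0.2]
grip_width: -0.0003
finger_force: 0.0
t 4.0167 case xy mm [ 21. 153.] z 130 tool-y vs case-x deg 0.1 F case [ 0.1 -0.1] 0.2
time: 4.77
ee_pos: [0.5235, -0.0406, 0.1049]
tool_rot: [-0.0, 0.14, 0.99, -0.001]
contact_force: [0.1, 0.0, 0.2]
grip_width: 0.0003
finger_force: 0.0
t 4.7667 case xy mm [20. 65.] z 105 tool-y vs case-x deg -0.0 F case [ 0.1 -0.1] 0.2
```

View pics/side1.png

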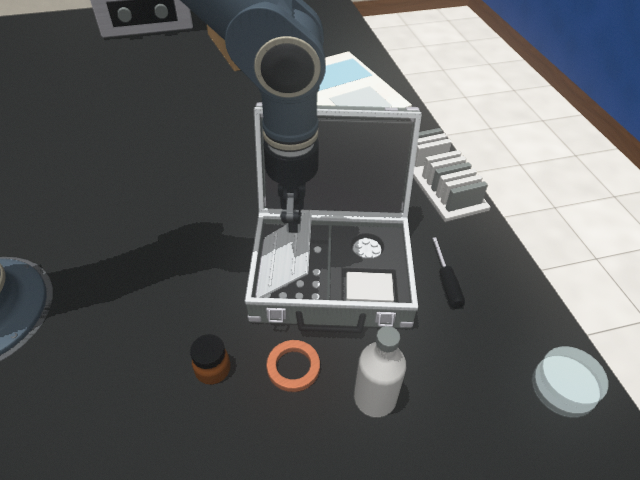

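The side view shows the flap folded partway (around (260,285)) with the fingertips on it, and nothing else has moved. Next I push it down and press it flat.

```bash
python3 -m pendant '[[0,-0.06,0,0.09,0],[0,-0.06,0,0.09,0],[0,-0.04,0,0.1,0],[0,-0.04,0,0.1,0],[0,-0.02,0,0.1,0],[0,0,0,0.07,0],[0,0,0,0.02,0],[0,0,0,0,0],[0,0,0,0,0]]'
python3 -c 'from h import *;cf()'
```

```text
time: 5.57
ee_pos: [0.5434, -0.0459, 0.0495]
tool_rot: [0.0, 0.14, 0.99, 0.0]
contact_force: [-1.7, -0.3, 5.1]
grip_width: 0.0002
finger_force: 2.9
t 5.5667 case xy mm [20. 44.] z 50 tool-y vs case-x deg 0.0 F case [-0.8  1.5] 5.1
```

```bash
python3 -m pendant '[[0,0,0,0.03,0],[0,0,0,0,0],[0,0,0,0,0],[0,0,0,0,0],[0,0,0,-0.1,0],[0,0,0,-0.3,0],[0,0,0,-0.4,0],[0,0,0,-0.4,0],[0,0,0,-0.4,0],[0,0,0,-0.4,0],[0,0,0,-0.4,0],[0,0,0,-0.2,0]]'
python3 - <<'E'
from h import *
cf();z=np.load('case.npz')
for cam in ['top','side']:
    p,d=arm.capture(cam); save(cam+'2',p)
    rr,cc=np.nonzero(d>0);P=world(cam,d,rr,cc);L=(P[:,:2]-z['o'])@z['M']
    m=(abs(L[:,0]+.015)<.05)&(P[:,2]<.15)
    for y in (.02,.04,.06,.08,.1):
        q=m&(abs(L[:,1]-y)<.006)
        print(cam,y,q.sum(),np.percentile(P[q,2],[5,50,95]) if q.any() else '')
E
```

```text
time: 6.57
ee_pos: [0.5448, -0.0462, 0.311]
tool_rot: [0.003, 0.14, 0.99, 0.001]
contact_force: [0.1, 0.0, 0.5]
grip_width: -0.0004
finger_force: 0.0
t 6.5667 case xy mm [20. 43.] z 311 tool-y vs case-x deg 0.0 F case [ 0.  -0.1] 0.5
top 0.02 0 
top 0.04 0 
top 0.06 0 
top 0.08 0 
top 0.1 0 
side 0.02 353 [0.04724117 0.04934919 0.05111458]
side 0.04 349 [0.04764588 0.04990964 0.0529793 ]
side 0.06 343 [0.04744709 0.04916705 0.05105143]
side 0.08 357 [0.04716079 0.04931782 0.05160072]
side 0.1 347 [0.04762189 0.04918776 0.05088867]
```

View pics/side2.png

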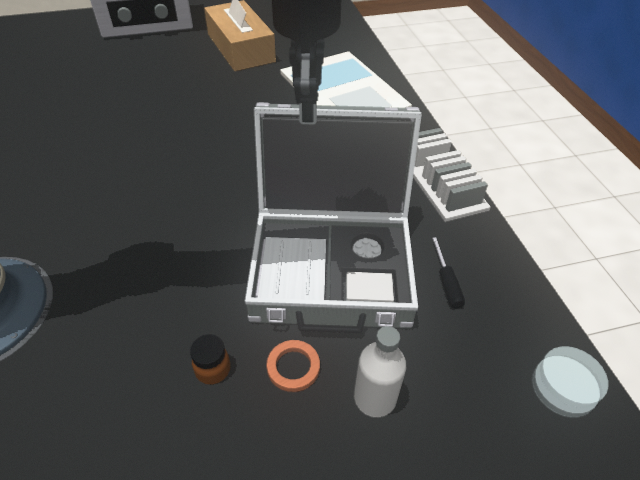

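```bash
python3 -m pendant '[[0,-0.07,0.35,0,0],[0,-0.07,0.35,0,0],[0,-0.07,0.35,0,0],[0,-0.07,0.35,0,0],[0,-0.07,0.35,0,0],[0,-0.07,0.35,0,0],[0,0,0,0,0],[0,0,0,0.35,0],[0,0,0,0.35,0],[0,0,0,0.35,0],[0,0,0,0,0],[0,0,0,0,0]]'
python3 -c 'from h import *;cf()'
```

```text
time: 7.67
ee_pos: [0.6401, 0.1439, 0.1985]
tool_rot: [-0.003, 0.14, 0.99, -0.001]
contact_force: [0.3, 0.1, 0.3]
grip_width: -0.0001
finger_force: 0.0
t 7.6667 case xy mm [229.   4.] z 198 tool-y vs case-x deg 0.0 F case [ 0.2 -0.3] 0.3
```

```bash
python3 -m pendant '[[0,0,-0.2,-0.03,0],[0,0,-0.2,-0.03,0],[0,0,-0.16,-0.05,0],[0,0,-0.16,-0.05,0],[0,0,-0.16,-0.05,0],[0,0,-0.2,-0.02,0],[0,0,-0.2,-0.02,0],[0,0,0,0,0]]'
python3 -c 'from h import *;cf();p,d=arm.capture("side");save("side3",p)'
```

```text
time: 8.33
ee_pos: [0.6057, 0.0153, 0.2283]
tool_rot: [0.001, 0.144, 0.99, -0.001]
contact_force: [0.1, -1.6, 1.0]
grip_width: 0.0002
finger_force: 0.0
t 8.3333 case xy mm [96.  1.] z 228 tool-y vs case-x deg -0.4 F case [-1.5 -0.5] 1.0
```

View pics/side3.png

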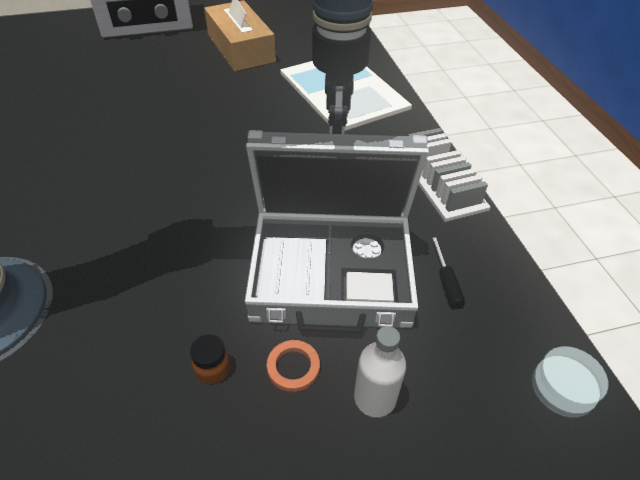

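The side view shows the lid being pushed forward to about 75°, with its edge at row ~140. The case is still in place and the flap is flat, so I continue along the arc.

```bash
python3 -m pendant '[[0,0,-0.2,0.06,0],[0,0,-0.2,0.07,0],[0,0,-0.2,0.09,0],[0,0,-0.19,0.1,0],[0,0,-0.16,0.14,0],[0,0,-0.16,0.14,0],[0,0,0,0,0]]'
python3 -c 'from h import *;cf()'
python3 -m pendant '[[0,0,-0.12,0.18,0],[0,0,-0.11,0.18,0],[0,0,-0.07,0.17,0],[0,0,-0.05,0.15,0],[0,0,0,0.06,0],[0,0,0,0,0],[0,0,0,0,0]]'
python3 -c 'from h import *;cf()'
```

```text
time: 8.97
ee_pos: [0.5734, -0.0883, 0.1645]
tool_rot: [-0.002, 0.142, 0.99, -0.001]
contact_force: [-0.4, -1.0, -0.8]
grip_width: -0.0002
finger_force: 0.0
t 8.9667 case xy mm [-12.   4.] z 164 tool-y vs case-x deg -0.2 F case [-1.1  0.2] -0.8
time: 9.55
ee_pos: [0.567, -0.1178, 0.0929]
tool_rot: [0.0, 0.139, 0.99, 0.0]
contact_force: [0.4, 0.2, 0.1]
grip_width: -0.0001
finger_force: 0.0
t 9.55 case xy mm [-42.   2.] z 93 tool-y vs case-x deg 0.1 F case [ 0.3 -0.3] 0.1
```

```bash
python3 -m pendant '[[0,0,-0.2,0,0],[0,0,0,0.03,0],[0,0,0,0.02,0],[0,0,0,0,0],[0,0,0,0,0],[0,0,0,0,0]]'
python3 -c 'from h import *;cf()'
```

```text
time: 10.05
ee_pos: [0.561, -0.1398, 0.0916]
tool_rot: [0.001, 0.141, 0.99, -0.0]
contact_force: [-9.0, -1.3, 26.8]
grip_width: 0.0002
finger_force: 13.3
t 10.05 case xy mm [-65.   1.] z 92 tool-y vs case-x deg -0.0 F case [-3.8  8.3] 26.8
```

Pressed with 27 N at the nominal shut height. Now I retreat and check.

```bash
python3 -m pendant '[[0,0,0,-0.05,0],[0,0,0,-0.2,0],[0,0,0,-0.4,0],[0,0,0,-0.4,0],[0,0,0,-0.4,0],[0,0,0,-0.4,0],[0,0.3,0.2,-0.2,0],[0,0.3,0.2,0,0],[0,0,0,0,0],[0,0,0,0,0]]'
python3 - <<'E'
from h import *
cf();z=np.load('case.npz')
p,d=arm.capture('side');save('side4',p)
rr,cc=np.nonzero(d>0);P=world('side',d,rr,cc);L=(P[:,:2]-z['o'])@z['M']
m=(abs(L[:,1])<.11)&(P[:,2]>.06)&(P[:,2]<.15)
for x in np.arange(-.09,.1,.03):
    q=m&(abs(L[:,0]-x)<.005);print(round(x,2),q.sum(),np.percentile(P[q,2],[5,50,95]) if q.any() else '')
E
```

```text
time: 10.88
ee_pos: [0.5134, -0.0806, 0.2931]
tool_rot: [0.001, 0.138, 0.99, 0.001]
contact_force: [-0.5, -1.3, 0.1]
grip_width: 0.0001
finger_force: 0.0
t 10.8833 case xy mm [-21.  63.] z 293 tool-y vs case-x deg 0.3 F case [-1.4  0.1] 0.1
-0.09 2379 [0.06222017 0.08080661 0.09257274]
-0.06 762 [0.08995652 0.09178486 0.09350762]
-0.03 686 [0.09002819 0.0917746  0.0936044 ]
0.0 648 [0.08994446 0.09179448 0.09362571]
0.03 600 [0.08980054 0.09181725 0.09364266]
0.06 551 [0.09002972 0.0917537  0.09353211]
0.09 517 [0.09007033 0.09176891 0.09346386]
```

View pics/side4.png

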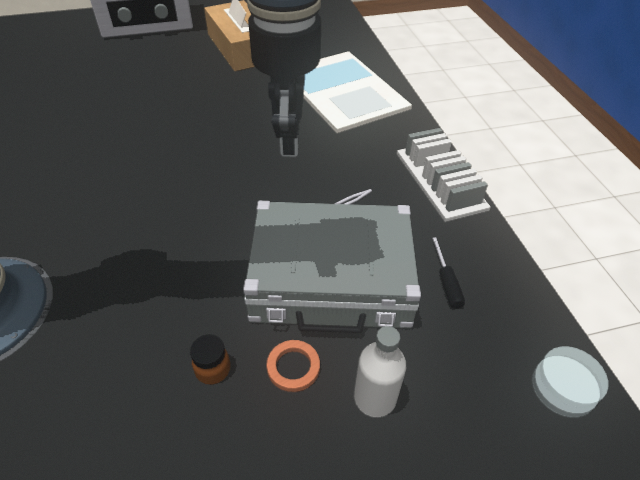

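The lid is level at 91.8 mm all over and shut. The hand is clear above it and everything else is in place.

```bash
python3 -c 'from cell import arm;print(arm.job_done())'
```

```text
the job is handed in; nothing more can be done
None
```

The flap was pushed flat first, then the lid was swung over and pressed shut; the hand is clear and the job is handed in, with no verdict returned.

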